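Ring for the attendant and point out the used tumbler and its empty place

TASK

Press the call button on the washstand fully down and let it go, to ring for the attendant. Then show what is wanted: hold the fingertips two or three centimetres above the middle of the used tumbler (the handleless one standing mouth up) for at least two full seconds, then move to two or three centimetres above the middle of the bare coaster, where a clean one is missing, and finish while still pointing there. On the way touch, shift or lift none of the tumblers and coasters, nor the mug, soap, dish and jar among them, and do not bring the fingertips close above the clean, upside-down tumblers.

Things in the scene. Friction and masses are not known exactly. Their poses are not given: they have to be found in the camera images.
- call (a joint): travel of the call button in m: 0 released, 0.006 fully down; it springs back by itself and takes about 5 N to push fully down. It moves straight down.
- call_top (a point): centre of the upper face of the call button: a black round cap 32 mm across, its top 22 mm above the counter, in a low round steel housing 48 mm across and 12 mm high, fixed to the counter; the button is pressed straight down here
- used_tumbler: the used tumbler: loose white ceramic cup without handle, 85 mm high, standing mouth up on the bare counter; 60 mm across at the foot, 74 mm at the rim, wall 4 mm, 0.22 kg. Origin: centre of its underside, z up
- used_rim (a point): centre of the open mouth of the used tumbler, level with its rim, 85 mm above the counter
- bare_coaster: the coaster with nothing on it: round flat wooden disc, 95 mm across, 6 mm thick, fixed to the counter. Origin: centre of its underside
- bare_top (a point): centre of the upper face of the bare coaster, 6 mm above the counter; z up
- clean_b_top (a point): centre of the flat upturned foot of the first clean tumbler, 91 mm above the counter; z up
- clean_c_top (a point): centre of the flat upturned foot of the second clean tumbler, 91 mm above the counter; z up
- clean_b: first clean tumbler, same shape as the used one but standing upside down (closed foot on top, 60 mm across) on a coaster; loose; top 91 mm above the counter. Origin: centre of its lower end
- clean_c: second clean tumbler, exactly like the first, on the third coaster
- coaster_b: coaster under the first clean tumbler, like the bare one, fixed
- coaster_c: coaster under the second clean tumbler, like the bare one, fixed
- mug: bystander: white ceramic mug with a side handle, mouth up, 85 mm high, 74 mm across; loose. Origin: centre of its underside
- soap_dish: bystander: flat dark steel dish 85 x 110 x 10 mm, fixed. Origin: centre of its underside
- soap: bystander: cream bar of soap 50 x 75 x 22 mm lying on the dish, top 32 mm above the counter; loose. Origin: centre of its underside
- cream_jar: bystander: small lidded amber jar, 54 mm across, 45 mm high; loose. Origin: centre of its underside
There are look-alikes about, which are no part of the job. What is shaped like the used_tumbler but green, pink or yellow is not meant.

How it is judged:
By the outcome, as a careful person would: the job done as asked, in the order asked, and still so for the second after the job is handed in, with the robot touching nothing.
It also fails if it takes over 69 s, if anything falls off the work surface, if the arm or the gripper's body presses on something with over 40 N, if the wrist force passes 120 N, or if a joint passes its speed limit or range.

ROBOT

A 6-joint arm with a two-finger parallel gripper is mounted at the origin on the work surface. World frame = base frame: x ahead of the robot, y to its left, z up, the work surface at z = 0. Lengths are in m, angles in rad, forces in N, time in s.
With the tool pointing down it reaches from about 0.25 to 0.725 m from the base axis. Payload 4 kg.
Tool frame: the origin (TCP) lies midway between the tips of the shut fingers; the grasp point (between the pads) lies 19 mm behind it; z points along the fingers, y is the direction in which the jaws open and shut (so a half turn about z gives the same grasp; the last joint's range is limited). The gripper opens to 85 mm and grips with 20 to 120 N. Pads are 22 mm wide; open, the fingers measure 114 mm over their backs; the gripper's body (76 mm by 85 mm) begins 54 mm behind the grasp point. The pads swing forward as they close: fully open they stand 13 mm farther back than shut.
Start: joints at [-1.344, 0.241, 0.005, 1.335, 0, 1.571], TCP at [0.112, -0.487, 0.231] pointing down, gripper open.
Joint ranges: [-2.72, 2.72], [-1.05, 1.87], [-1.09, 1.28], [-1.99, 2.15], [-1.42, 1.44], [-3.14, 3.14]. Speed limits (rad/s): [2.79, 2.79, 3.14, 3.14, 3.14, 3.14].

INTERFACE

Orientations are given as a unit quaternion [x, y, z, w].
In Python, from workcell import monitor, cams, order gives the robot as it stands.
- The arm moves only by the tool send_rows, never from a script. Its argument "moves" is a list of rows, each a list of 4 numbers: the shift along the tool's x, y, z as a fraction of full scale, then the turn about the tool's z as a fraction of full scale. A call has 1 to 20 rows; each row shifts and turns the commanded pose from where the row before left it, along the tool's axes as they then stand; what a row does not reach is not made up. Full scale, the value 1, is 100 cm for a shift and 0.1 rad for a turn. A row lasts 1/10 s, in which the tool goes at most 50 mm and 8.59 degrees, less where a joint would pass 70% of its speed; a pose out of reach is approached as far as the arm can. A call with a number of a shift or a turn outside -1 to 1 is refused whole. A call with a gripper value outside its range is refused whole. "claw" is the gripper's target within -1 to 1 (fully open at 1, half-way at 0, shut at -1), set as the call begins (left out, the last holds). The fingers move at their own pace and stop on an object; the grip force is fixed at half the most. Time passes only in rows, so rows that do not move let the fingers close. It gives the time, the measured TCP pose, the force and the opening at its end, in the units of the state.
- monitor.get_obs(): the state, without advancing time (a new reading comes with each control period).
- cams.camera(name): name is "scene" or "side" or "wrist"; returns (picture, depth): 400x640x3 uint8, blue, green, red; 400x640 float32, m along the optical axis (not along the pixel's ray), 0 where there is no reading.
- cams.camera_info(name): a dict with "intrinsics" (3x3 intrinsics, pixels), "distortion" ([k1, k2, p1, p2, k3] as OpenCV has them; the pictures are not rectified), "T" (4x4, takes a point from camera to world coordinates); the wrist camera has in their place "mount" (4x4, takes a point from camera to tool coordinates, whose origin is the TCP and whose axes are the flange's). Camera axes: x right, y up, looking along -z (the intrinsics and any distortion apply to the point x, -y, -z); pixel columns grow to the right and rows downward; lengths in m; the calibration is good to about 2 mm. A picture is of the moment at which its call begins: read the wrist's pose just before it. camera_info takes no time and is no camera call.
- order.job_done(): hands the job in, once; it reports no verdict.
The state is a dict: "clock": time; "joint_pos": joint angles; "joint_vel": joint speeds; "tau": joint torques, N m; "eef_pos": TCP position; "tool_rot": TCP orientation; "ft_force": force on the tool from outside, world axes, zero at the start; "ft_torque": the same for the moment, N m; "grip_width": finger opening in m.
Only numpy, scipy, OpenCV 4.12 (cv2) and the standard library are available. Lean on these libraries where they do the work, as an engineer would, in place of code of your own. Each camera call takes 0.05 s, during which the arm holds its last target.

## Working session

There is one attempt and no reset: what is moved stays moved. The work goes in short steps, Python scripts to look and compute and a tool call to move; the robot and the scene stay as the last step left them, time stands still between calls to the robot, and variables do not carry over. Pictures are saved under pics/ and viewed, and the job is handed in when it is done.

Besides the shell and the picture viewer there is one more tool, called after ">>>" as name(argument=value, ...) on one line, values as JSON. send_rows: Moves the arm, as the interface text tells. Its arguments: {"type":"object","properties":{"moves":{"type":"array","items":{"type":"array","items":{"type":"number","minimum":-1,"maximum":1}}},"claw":{"type":"number"}},"required":["moves"]}

```bash
mkdir -p pics; ls; cat > h.py <<'E'
import numpy as np,cv2
from workcell import monitor,cams,order
def grab(n):
    o=monitor.get_obs(); p,d=cams.camera(n); i=cams.camera_info(n)
    np.savez(f'{n}.npz',p=p,d=d,K=np.array(i['intrinsics']),D=np.array(i['distortion']),
      T=np.array(i.get('T',i.get('mount'))),pos=o['eef_pos'],q=o['tool_rot'])
    return p,d
def load(n): return np.load(f'{n}.npz')
def cloud(n):
    from scipy.spatial.transform import Rotation as R
    f=load(n);d=f['d'];h,w=d.shape
    uv=np.stack(np.meshgrid(np.arange(w),np.arange(h)),-1).reshape(-1,1,2).astype(float)
    n_=cv2.undistortPoints(uv,f['K'],f['D']).reshape(h,w,2)
    P=np.stack([n_[...,0]*d,-n_[...,1]*d,-d],-1)
    T=f['T']
    if n=='wrist':
        M=np.eye(4);M[:3,:3]=R.from_quat(f['q']).as_matrix();M[:3,3]=f['pos'];T=M@T
    X=P@T[:3,:3].T+T[:3,3]; X[d==0]=np.nan
    return X
E
python3 - <<'E'
from h import *
print(monitor.get_obs())
for n in('scene','side'):
    p,d=grab(n); cv2.imwrite(f'pics/{n}0.png',p)
    X=cloud(n); print(n,np.nanmin(X,(0,1)),np.nanmax(X,(0,1)),(d==0).mean())
E
```

```text
pics
{'clock': 0.0, 'joint_pos': array([-1.34399620e+00,  2.41403977e-01,  3.73058617e-03,  1.33521110e+00,
        7.59152316e-07,  1.57080362e+00]), 'joint_vel': array([ 0.00065667, -0.00072413,  0.00028583,  0.00013725,  0.00021784,
        0.00155773]), 'tau': array([ 4.20436045e-04, -3.72315967e+01,  2.52408439e+01,  1.68766739e-02,
       -5.90949455e-06, -3.73584385e-06]), 'eef_pos': array([ 0.1122881 , -0.4865779 ,  0.23041989]), 'tool_rot': array([ 9.93576971e-01,  1.13153490e-01, -1.17771947e-04, -1.03741790e-03]), 'ft_force': array([-0.17304131,  0.02288691,  0.60223566]), 'ft_torque': array([-0.01770348, -0.02060697,  0.04306651]), 'grip_width': 0.08565916193483962}
scene [-2.54053501 -1.80861093 -0.77515995] [0.94992665 2.07133078 0.41753856] 0.00408203125
side [-0.49565294 -1.80800744 -0.77157786] [2.02949249 0.56385329 0.63697   ] 0.00392578125
```

View pics/scene0.png

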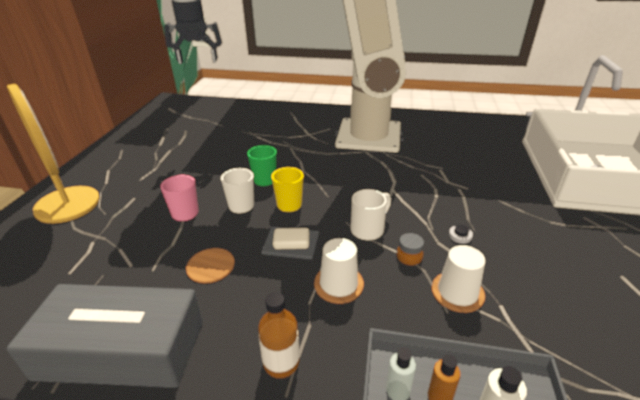

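View pics/side0.png

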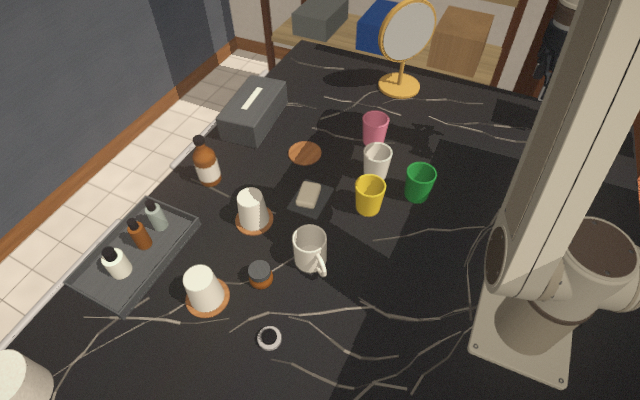

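Candidates (scene pixels):
- **White cup, mouth up, no handle:** (238,191). This fits the used tumbler.
- **Coloured decoys:** green (263,166), yellow (288,190), pink (181,198).
- **Mug with handle:** (368,214).
- **Upside-down clean tumblers:** (340,267) and (463,276).
- **Bare coaster:** (210,265); the other two coasters carry tumblers.
- **Call button:** (461,234); the jar at (410,250) could be mistaken for it.

I'll check the choice in a crop and measure.

```bash
python3 - <<'E'
from h import *
for n,regs in (('scene',dict(used=(215,160,262,220),coaster=(180,242,242,288),button=(440,220,482,250),cleanb=(315,232,365,300),cleanc=(435,240,490,310),mug=(345,185,395,245),jar=(392,228,430,270),yel=(268,165,308,215),grn=(245,143,282,190),pink=(160,173,202,222))),
 ('side',dict(used=(360,140,396,184),coaster=(283,136,327,170),button=(252,322,288,354),cleanb=(230,180,278,240),cleanc=(178,258,234,318),mug=(288,222,330,276),jar=(244,255,278,292),yel=(352,172,388,218),grn=(402,160,438,206),pink=(360,110,390,146)))):
    X=cloud(n);f=load(n);p=f['p'];hsv=cv2.cvtColor(p,cv2.COLOR_BGR2HSV)
    print(n)
    zz=X[150:350,100:500,2];print('table z',np.nanmedian(zz))
    for k,(a,b,c,d) in regs.items():
        S=X[b:d,a:c].reshape(-1,3); H=hsv[b:d,a:c].reshape(-1,3)
        if k=='coaster': m=(S[:,2]>-0.01)&(S[:,2]<0.02)&(H[:,1]>110)&(H[:,2]>90)
        elif k=='button': m=(S[:,2]>0.015)&(S[:,2]<.04)
        else:
            zt=np.nanpercentile(S[:,2],99); m=S[:,2]>zt-0.008
        Q=S[m]
        if len(Q)<5: print(k,'few',len(Q));continue
        r,R=cv2.minEnclosingCircle(Q[:,:2].astype(np.float32))
        print(k,len(Q),'enc',np.round(r,4),'R',round(R,4),'med',np.round(np.median(Q,0),4),'zmax',round(np.nanmax(Q[:,2]),4))
s=cv2.imread('pics/scene0.png')[130:300,150:320];t=cv2.imread('pics/scene0.png')[190:320,390:520]
cv2.imwrite('pics/c1.png',np.hstack([cv2.resize(s,(400,400),interpolation=2),cv2.resize(t,(400,400),interpolation=2)]))
E
```

```text
scene
table z -0.0007559961757630518
used 257 enc [ 0.4061 -0.2674] R 0.0666 med [ 0.4291 -0.2778  0.081 ] zmax 0.086
coaster 1361 enc [ 0.6398 -0.2757] R 0.0529 med [ 0.6471 -0.2715  0.005 ] zmax 0.0092
button 126 enc [0.464  0.2377] R 0.0156 med [0.4653 0.2374 0.0201] zmax 0.0231
cleanb 654 enc [ 0.6471 -0.0079] R 0.0308 med [ 0.6512 -0.0071  0.0897] zmax 0.0923
cleanc 722 enc [0.6292 0.2155] R 0.0313 med [0.6338 0.2157 0.0899] zmax 0.0926
mug 210 enc [0.5342 0.0212] R 0.0998 med [0.4907 0.0247 0.083 ] zmax 0.0915
jar 337 enc [0.5478 0.1269] R 0.0248 med [0.5511 0.1261 0.0435] zmax 0.0467
yel 235 enc [ 0.4085 -0.1655] R 0.0376 med [ 0.4093 -0.166   0.0813] zmax 0.0852
grn 320 enc [ 0.3629 -0.2258] R 0.0992 med [ 0.3433 -0.2466  0.0814] zmax 0.0856
pink 264 enc [ 0.4831 -0.4042] R 0.0386 med [ 0.484  -0.4047  0.0813] zmax 0.0856
side
table z -0.00012299491393352735
used 256 enc [ 0.4152 -0.2467] R 0.0735 med [ 0.4222 -0.2527  0.0827] zmax 0.0888
coaster 634 enc [ 0.6419 -0.2761] R 0.0518 med [ 0.6392 -0.2696  0.0057] zmax 0.0114
button 211 enc [0.4624 0.2383] R 0.0162 med [0.4613 0.2392 0.0215] zmax 0.0245
cleanb 437 enc [ 0.6451 -0.0077] R 0.0314 med [ 0.6442 -0.0058  0.0905] zmax 0.0939
cleanc 674 enc [0.628  0.2157] R 0.0314 med [0.6264 0.2178 0.0898] zmax 0.0936
mug 255 enc [0.4707 0.0324] R 0.0379 med [0.4704 0.0354 0.0836] zmax 0.0876
jar 359 enc [0.5471 0.1273] R 0.025 med [0.5455 0.129  0.0442] zmax 0.0474
yel 211 enc [ 0.4065 -0.1645] R 0.0382 med [ 0.4068 -0.1657  0.083 ] zmax 0.0877
grn 189 enc [ 0.3099 -0.2569] R 0.0378 med [ 0.3062 -0.2559  0.0827] zmax 0.088
pink 191 enc [ 0.4709 -0.3653] R 0.0762 med [ 0.4679 -0.3817  0.0822] zmax 0.0872
```

View pics/c1.png

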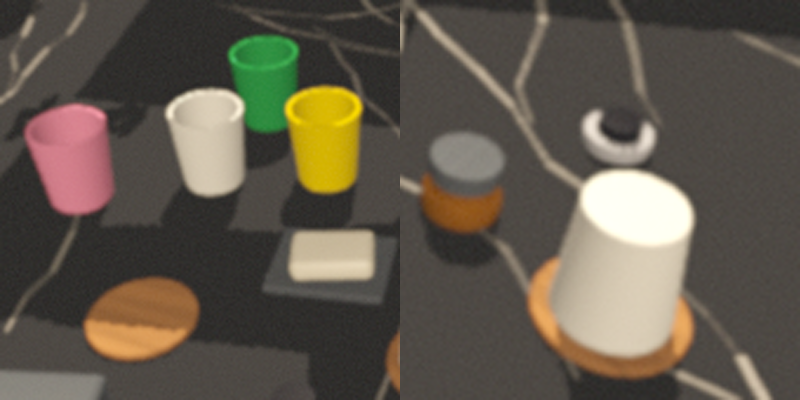

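The crop shows the white cup at scene (238,191) is open-mouthed and has no handle. The button is the black cap in the steel ring at (461,234). Next I'll tighten the rim and coaster fits.

```bash
python3 - <<'E'
from h import *
from scipy.optimize import least_squares
for n in('scene','side'):
    X=cloud(n).reshape(-1,3);hsv=cv2.cvtColor(load(n)['p'],cv2.COLOR_BGR2HSV).reshape(-1,3)
    m=(np.hypot(X[:,0]-.429,X[:,1]+.277)<.06)&(X[:,2]>.079)&(X[:,2]<.092)&(hsv[:,1]<80)
    Q=X[m][:,:2]
    r=least_squares(lambda c:np.hypot(*(Q-c).T)-.0355,[.429,-.277],loss='soft_l1',f_scale=.002)
    print(n,'used',len(Q),r.x,cv2.minEnclosingCircle(Q.astype(np.float32)))
    m=(np.hypot(X[:,0]-.641,X[:,1]+.275)<.07)&(X[:,2]>.0)&(X[:,2]<.012)&(hsv[:,1]>100)&(hsv[:,2]>80)&(hsv[:,0]<25)
    Q=X[m][:,:2]; print('coaster mean',Q.mean(0),np.percentile(Q,[1,99],0).mean(0),np.percentile(Q,[1,99],0).ptp(0) if hasattr(Q,'ptp') else np.ptp(np.percentile(Q,[1,99],0),0))
from scipy.spatial.transform import Rotation as R
o=monitor.get_obs();M=R.from_quat(o['tool_rot']).as_matrix();print(M.round(3))
# any tall obstacles
for n in('scene','side'):
    X=cloud(n).reshape(-1,3);m=(X[:,0]>.1)&(X[:,0]<.75)&(abs(X[:,1])<.5)&(X[:,2]>.11)&(X[:,2]<.3)
    print(n,m.sum(),np.round(X[m][::max(1,m.sum()//12)],2).tolist())
E
```

```text
scene used 171 [ 0.43284273 -0.2806136 ] ((0.4324330687522888, -0.282827764749527), 0.03839493170380592)
coaster mean [ 0.64537347 -0.27151853] [ 0.64321552 -0.27195343] [0.09034915 0.09002602]
side used 152 [ 0.43011323 -0.28000372] ((0.42939475178718567, -0.2808758318424225), 0.03879579156637192)
coaster mean [ 0.63941738 -0.27041158] [ 0.63962947 -0.27189069] [0.09043014 0.08865982]
[[ 0.974  0.225 -0.   ]
 [ 0.225 -0.974  0.002]
 [-0.    -0.002 -1.   ]]
scene 2202 [[0.11, -0.44, 0.3], [0.13, 0.06, 0.3], [0.11, -0.44, 0.26], [0.14, -0.03, 0.28], [0.14, 0.02, 0.27], [0.15, -0.03, 0.26], [0.13, 0.06, 0.25], [0.13, 0.03, 0.24], [0.14, 0.01, 0.24], [0.14, 0.01, 0.22], [0.13, 0.03, 0.21], [0.14, 0.01, 0.2], [0.13, 0.03, 0.18]]
side 2101 [[0.12, -0.45, 0.3], [0.14, -0.03, 0.28], [0.14, 0.01, 0.29], [0.13, 0.02, 0.28], [0.13, 0.04, 0.29], [0.13, 0.03, 0.25], [0.13, 0.05, 0.26], [0.12, 0.08, 0.29], [0.13, 0.06, 0.24], [0.13, 0.05, 0.21], [0.12, 0.08, 0.24], [0.11, 0.09, 0.25], [0.1, 0.08, 0.22]]
```

Targets: button (0.463, 0.238, 0.022), used rim (0.4315, -0.2805, 0.085), bare coaster top (0.641, -0.272, 0.006). Tool x is tangential, y radially outward and z down. Turning along with the base keeps these fixed and the last joint in range. I'll sweep at z=0.23 with the fingers shut.

>>> send_rows(claw=-1, moves=[[0.0228,-0.0005,0,-0.455],[0.0228,-0.0005,0,-0.455],[0.0228,-0.0005,0,-0.455],[0.0228,-0.0005,0,-0.455],[0.0228,-0.0005,0,-0.455],[0.0228,-0.0005,0,-0.455],[0.0228,-0.0005,0,-0.455],[0.0228,-0.0005,0,-0.455],[0.0228,-0.0005,0,-0.455],[0.0228,-0.0005,0,-0.455],[0.0228,-0.0005,0,-0.455],[0.0228,-0.0005,0,-0.455],[0.0228,-0.0005,0,-0.455],[0.0228,-0.0005,0,-0.455],[0.0228,-0.0005,0,-0.455],[0.0228,-0.0005,0,-0.455],[0.0228,-0.0005,0,-0.455],[0.0228,-0.0005,0,-0.455],[0.0228,-0.0005,0,-0.455],[0.0228,-0.0005,0,-0.455]])

```text
clock: 2.1
eef_pos: [0.4549, -0.2089, 0.2308]
tool_rot: [0.842, 0.539, -0.0, -0.0]
ft_force: [0.7, 0.2, 0.6]
grip_width: 0.0001
```

>>> send_rows(moves=[[0.0228,-0.0005,0,-0.455],[0.0228,-0.0005,0,-0.455],[0.0228,-0.0005,0,-0.455],[0.0228,-0.0005,0,-0.455],[0.0228,-0.0005,0,-0.455],[0.0228,-0.0005,0,-0.455],[0.0228,-0.0005,0,-0.455],[0.0228,-0.0005,0,-0.455],[0.0228,-0.0005,0,-0.455],[0.0228,-0.0005,0,-0.455],[0.0228,-0.0005,0,-0.455],[0.0228,-0.0005,0,-0.455],[0.0228,-0.0005,0,-0.455],[0.0228,-0.0005,0,-0.455],[0.0228,-0.0005,0,-0.455],[0.0228,-0.0005,0,-0.455],[0.0228,-0.0005,0,-0.455],[0.0228,-0.0005,0,-0.455],[0.0228,-0.0005,0,-0.455],[0.0228,-0.0005,0,-0.455],[0,0,0,0]])

```text
invalid input
```

Refused because I sent 21 rows and the limit is 20. Sending 20.

>>> send_rows(moves=[[0.0228,-0.0005,0,-0.455],[0.0228,-0.0005,0,-0.455],[0.0228,-0.0005,0,-0.455],[0.0228,-0.0005,0,-0.455],[0.0228,-0.0005,0,-0.455],[0.0228,-0.0005,0,-0.455],[0.0228,-0.0005,0,-0.455],[0.0228,-0.0005,0,-0.455],[0.0228,-0.0005,0,-0.455],[0.0228,-0.0005,0,-0.455],[0.0228,-0.0005,0,-0.455],[0.0228,-0.0005,0,-0.455],[0.0228,-0.0005,0,-0.455],[0.0228,-0.0005,0,-0.455],[0.0228,-0.0005,0,-0.455],[0.0228,-0.0005,0,-0.455],[0.0228,-0.0005,0,-0.455],[0.0228,-0.0005,0,-0.455],[0.0228,-0.0005,0,-0.455],[0.0228,-0.0005,0,-0.455]])

```text
clock: 4.1
eef_pos: [0.4452, 0.2314, 0.2308]
tool_rot: [0.52, 0.854, -0.0, -0.0]
ft_force: [0.3, -0.4, -0.5]
grip_width: -0.0004
```

>>> send_rows(moves=[[0,0,0,0],[0,0,0,0]])

```text
clock: 4.3
eef_pos: [0.4455, 0.2306, 0.2309]
tool_rot: [0.52, 0.854, -0.001, -0.0]
ft_force: [0.4, -0.9, 0.3]
grip_width: -0.0004
```

```bash
cat > d.py <<'E'
import sys
from h import *
from scipy.spatial.transform import Rotation as R
o=monitor.get_obs();t=np.array(list(map(float,sys.argv[1:4])))
print(o['clock'],o['eef_pos'].round(4),'tool delta',R.from_quat(o['tool_rot']).inv().apply(t-o['eef_pos']).round(4),'F',o['ft_force'].round(2),o['joint_pos'].round(2))
E
python3 d.py .463 .238 .022
python3 - <<'E'
from h import *
p,d=grab('wrist');cv2.imwrite('pics/w1.png',p)
X=cloud('wrist').reshape(-1,3)
m=(X[:,2]>.017)&(X[:,2]<.03)&(np.hypot(X[:,0]-.463,X[:,1]-.238)<.04)
Q=X[m];print(len(Q),Q.mean(0),cv2.minEnclosingCircle(Q[:,:2].astype(np.float32)) if len(Q) else '')
E
```

```text
4.3 [0.4455 0.2306 0.2309] tool delta [-0.0014  0.0191  0.2089] F [ 0.44 -0.86  0.3 ] [ 0.48  0.24  0.01  1.34 -0.    1.57]
582 [0.46268161 0.23902128 0.02122842] ((0.4632054269313812, 0.23842251300811768), 0.01595684140920639)
```

View pics/w1.png

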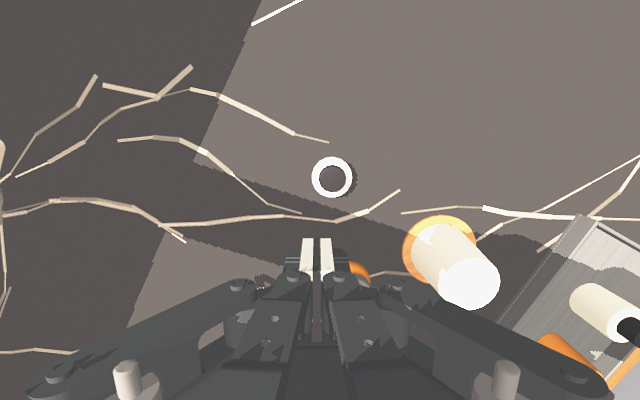

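The wrist picture shows the black cap at (333,178). Its measured position, (0.463, 0.2385, 0.021), agrees with the fixed cameras to within 1 mm. Centring and descending.

>>> send_rows(moves=[[-0.0012,0.0095,0,0],[0,0.0095,0,0],[0,0,0.02,0],[0,0,0.02,0],[0,0,0.02,0],[0,0,0.02,0],[0,0,0.02,0],[0,0,0.02,0],[0,0,0.02,0],[0,0,0.02,0],[0,0,0.02,0],[0,0,0.005,0],[0,0,0,0],[0,0,0,0]])

```text
clock: 5.75
eef_pos: [0.4643, 0.2385, 0.047]
tool_rot: [0.521, 0.854, 0.001, 0.0]
ft_force: [-0.2, 0.6, 1.5]
grip_width: -0.0002
```

```bash
python3 d.py .463 .238 .022
```

```text
5.75 [0.4643 0.2385 0.047 ] tool delta [ 0.0002 -0.0014  0.025 ] F [-0.2   0.58  1.49] [ 0.47  0.44 -0.23  0.9  -0.    1.57]
```

>>> send_rows(moves=[[0,-0.001,0.005,0],[0,0,0.005,0],[0,0,0.005,0],[0,0,0.005,0],[0,0,0.002,0],[0,0,0.002,0],[0,0,0.002,0],[0,0,0.002,0],[0,0,0.001,0],[0,0,0,0],[0,0,0,0]])

```text
clock: 6.85
eef_pos: [0.4623, 0.2378, 0.0175]
tool_rot: [0.52, 0.854, -0.0, -0.0]
ft_force: [-2.7, -0.3, 4.3]
grip_width: 0.0001
```

>>> send_rows(moves=[[0,0,0.001,0],[0,0,0.001,0],[0,0,0.001,0],[0,0,0,0],[0,0,0,0]])

```text
clock: 7.35
eef_pos: [0.4624, 0.2379, 0.0159]
tool_rot: [0.52, 0.854, 0.0, 0.0]
ft_force: [-5.7, -3.2, 15.4]
grip_width: 0.0002
```

The force jumped from 4 to 15 N at z=0.016, so the button is at its stop. I'll press slightly further to be sure, hold, then release and retreat.

>>> send_rows(moves=[[0,0,0.001,0],[0,0,0,0],[0,0,0,0],[0,0,0,0]])

```text
clock: 7.75
eef_pos: [0.4624, 0.2379, 0.0158]
tool_rot: [0.52, 0.854, 0.001, 0.0]
ft_force: [-7.3, -4.5, 22.0]
grip_width: -0.0001
```

>>> send_rows(moves=[[0,0,-0.003,0],[0,0,-0.005,0],[0,0,-0.01,0],[0,0,-0.02,0],[0,0,-0.02,0],[0,0,-0.02,0],[0,0,-0.02,0],[0,0,-0.02,0],[0,0,-0.02,0],[0,0,-0.02,0],[0,0,-0.02,0],[0,0,-0.02,0],[0,0,-0.02,0],[0,0,0,0]])

```text
clock: 9.15
eef_pos: [0.4644, 0.2388, 0.2345]
tool_rot: [0.52, 0.854, 0.003, 0.002]
ft_force: [0.1, -0.3, -0.0]
grip_width: 0.0002
```

```bash
python3 d.py .463 .238 .022; python3 - <<'E'
from h import *
for n in('wrist','side'):
    grab(n);X=cloud(n).reshape(-1,3)
    m=(X[:,2]>.005)&(X[:,2]<.04)&(np.hypot(X[:,0]-.463,X[:,1]-.238)<.010)
    print(n,m.sum(),np.median(X[m],0))
E
```

```text
9.15 [0.4644 0.2388 0.2345] tool delta [-0.     -0.0031  0.2125] F [ 0.13 -0.31 -0.02] [ 0.48  0.28  0.06  1.35 -0.    1.57]
wrist 229 [0.46292118 0.23830907 0.02154841]
side 78 [0.46327033 0.23814757 0.02152365]
```

The button pressed fully (z=0.0158, 22 N) and the cap is back at 21.5 mm. Sweeping to the used tumbler.

>>> send_rows(moves=[[-0.0228,-0.0008,0,0.438],[-0.0228,-0.0008,0,0.438],[-0.0228,-0.0008,0,0.438],[-0.0228,-0.0008,0,0.438],[-0.0228,-0.0008,0,0.438],[-0.0228,-0.0008,0,0.438],[-0.0228,-0.0008,0,0.438],[-0.0228,-0.0008,0,0.438],[-0.0228,-0.0008,0,0.438],[-0.0228,-0.0008,0,0.438],[-0.0228,-0.0008,0,0.438],[-0.0228,-0.0008,0,0.438]])

```text
clock: 10.45
eef_pos: [0.5155, -0.0283, 0.2296]
tool_rot: [0.725, 0.689, -0.001, -0.001]
ft_force: [-0.0, -0.2, -0.6]
grip_width: 0.0002
```

>>> send_rows(moves=[[-0.0228,-0.0008,0,0.438],[-0.0228,-0.0008,0,0.438],[-0.0228,-0.0008,0,0.438],[-0.0228,-0.0008,0,0.438],[-0.0228,-0.0008,0,0.438],[-0.0228,-0.0008,0,0.438],[-0.0228,-0.0008,0,0.438],[-0.0228,-0.0008,0,0.438],[-0.0228,-0.0008,0,0.438],[-0.0228,-0.0008,0,0.438],[-0.0228,-0.0008,0,0.438],[-0.0228,-0.0008,0,0.438],[0,0,0,0],[0,0,0,0],[0,0,0,0]])

```text
clock: 11.95
eef_pos: [0.4297, -0.2831, 0.2306]
tool_rot: [0.878, 0.478, -0.0, -0.001]
ft_force: [-0.1, 0.5, -0.2]
grip_width: 0.0002
```

```bash
python3 d.py .4315 -.2805 .110; python3 - <<'E'
from h import *
p,d=grab('wrist');cv2.imwrite('pics/w2.png',p)
X=cloud('wrist').reshape(-1,3)
m=(X[:,2]>.08)&(X[:,2]<.092)&(np.hypot(X[:,0]-.4315,X[:,1]+.2805)<.055)
Q=X[m];print(len(Q),cv2.minEnclosingCircle(Q[:,:2].astype(np.float32)) if len(Q) else '')
m=(X[:,2]>.003)&(X[:,2]<.01)&(np.hypot(X[:,0]-.641,X[:,1]+.272)<.06)
Q=X[m];print(len(Q),cv2.minEnclosingCircle(Q[:,:2].astype(np.float32)) if len(Q) else '')
E
```

```text
11.95 [ 0.4297 -0.2831  0.2306] tool delta [0.0031 0.0002 0.1206] F [-0.12  0.46 -0.25] [-0.58  0.27  0.04  1.34  0.    1.56]
1073 ((0.4317857623100281, -0.28031355142593384), 0.036956049501895905)
6182 ((0.6416763067245483, -0.2724813222885132), 0.048142485320568085)
```

View pics/w2.png

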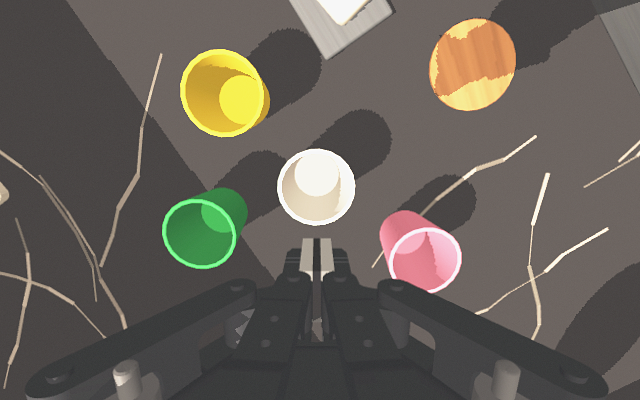

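The wrist view shows the white open cup at (316,187), between the green, yellow and pink ones, and the bare coaster at (473,65). The rim is at (0.4318, -0.2803) with R 37 mm, and the coaster at (0.6415, -0.2725) with R 48 mm; both sizes match. Descending to 25 mm above the rim.

>>> send_rows(moves=[[0.0033,0.0005,0.01,0],[0,0,0.015,0],[0,0,0.02,0],[0,0,0.02,0],[0,0,0.02,0],[0,0,0.015,0],[0,0,0.01,0],[0,0,0.005,0],[0,0,0.005,0],[0,0,0,0],[0,0,0,0]])

```text
clock: 13.1
eef_pos: [0.4322, -0.2816, 0.1118]
tool_rot: [0.879, 0.478, 0.0, 0.0]
ft_force: [-0.2, 0.5, 0.6]
grip_width: 0.0002
```

```bash
python3 d.py .4317 -.2803 .110
```

```text
13.1 [ 0.4322 -0.2816  0.1118] tool delta [ 0.0008 -0.0011  0.0018] F [-0.2  0.5  0.6] [-0.58  0.35 -0.16  1.05  0.    1.57]
```

Within 1.5 mm of centre and 26 mm above the rim. A small correction, then hold for about 4 s.

>>> send_rows(moves=[[0.0005,-0.001,0.0015,0],[0,0,0,0],[0,0,0,0],[0,0,0,0],[0,0,0,0],[0,0,0,0],[0,0,0,0],[0,0,0,0],[0,0,0,0],[0,0,0,0],[0,0,0,0],[0,0,0,0],[0,0,0,0],[0,0,0,0],[0,0,0,0],[0,0,0,0],[0,0,0,0],[0,0,0,0],[0,0,0,0],[0,0,0,0]])

```text
clock: 15.1
eef_pos: [0.4312, -0.2804, 0.1098]
tool_rot: [0.879, 0.477, -0.0, -0.0]
ft_force: [-0.3, 0.1, 0.3]
grip_width: -0.0002
```

>>> send_rows(moves=[[0,0,0,0],[0,0,0,0],[0,0,0,0],[0,0,0,0],[0,0,0,0],[0,0,0,0],[0,0,0,0],[0,0,0,0],[0,0,0,0],[0,0,0,0],[0,0,0,0],[0,0,0,0],[0,0,0,0],[0,0,0,0],[0,0,0,0],[0,0,0,0],[0,0,0,0],[0,0,0,0],[0,0,0,0],[0,0,0,0]])

```text
clock: 17.1
eef_pos: [0.4312, -0.2804, 0.1098]
tool_rot: [0.879, 0.477, -0.0, -0.0]
ft_force: [0.0, -0.5, 0.2]
grip_width: -0.0001
```

```bash
python3 d.py .6415 -.2723 .030
```

```text
17.1 [ 0.4312 -0.2804  0.1098] tool delta [0.1212 0.172  0.0798] F [ 0.02 -0.46  0.2 ] [-0.58  0.35 -0.17  1.05 -0.    1.57]
```

Held over 4 s at 25 mm above the rim. Now up, across to the coaster, then down.

>>> send_rows(moves=[[0,0,-0.02,0],[0,0,-0.02,0],[0,0,-0.02,0],[0,0,-0.02,0],[0,0,-0.01,0],[0.0121,0.0172,0,0],[0.0121,0.0172,0,0],[0.0121,0.0172,0,0],[0.0121,0.0172,0,0],[0.0121,0.0172,0,0],[0.0121,0.0172,0,0],[0.0121,0.0172,0,0],[0.0121,0.0172,0,0],[0.0121,0.0172,0,0],[0.0121,0.0172,0,0],[0,0,0,0],[0,0,0,0]])

```text
clock: 18.8
eef_pos: [0.6411, -0.2722, 0.1985]
tool_rot: [0.879, 0.478, -0.001, -0.001]
ft_force: [0.6, -0.4, -0.1]
grip_width: -0.0001
```

```bash
python3 d.py .6415 -.2723 .031
```

```text
18.8 [ 0.6411 -0.2722  0.1985] tool delta [0.0002 0.0008 0.1675] F [ 0.56 -0.43 -0.1 ] [-0.4   0.67  0.59  1.49 -0.    1.74]
```

>>> send_rows(moves=[[0,0,0.01,0],[0,0,0.02,0],[0,0,0.02,0],[0,0,0.02,0],[0,0,0.02,0],[0,0,0.02,0],[0,0,0.02,0],[0,0,0.015,0],[0,0,0.01,0],[0,0,0.008,0],[0,0,0.005,0],[0,0,0,0],[0,0,0,0],[0,0,0,0],[0,0,0,0]])

```text
clock: 20.3
eef_pos: [0.6419, -0.2726, 0.0326]
tool_rot: [0.879, 0.478, 0.0, 0.001]
ft_force: [0.3, 0.2, 0.6]
grip_width: -0.0001
```

```bash
python3 d.py .6415 -.2723 .031; python3 - <<'E'
from h import *
p,d=grab('scene');cv2.imwrite('pics/s2.png',p)
p,d=grab('side');cv2.imwrite('pics/d2.png',p)
E
```

```text
20.3 [ 0.6419 -0.2726  0.0326] tool delta [ 0.     -0.0005  0.0016] F [0.32 0.19 0.64] [-0.4   0.76  0.32  1.13  0.    1.74]
```

View pics/s2.png

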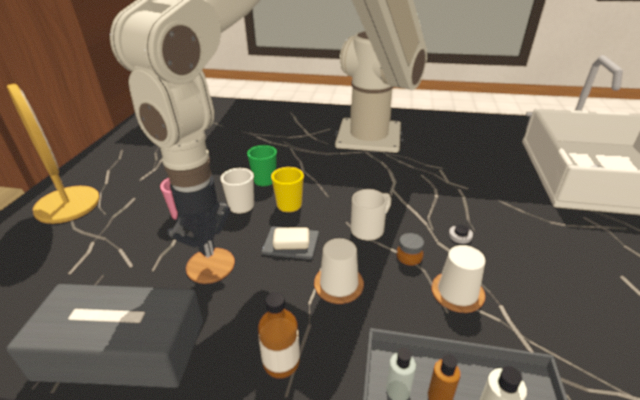

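View pics/d2.png

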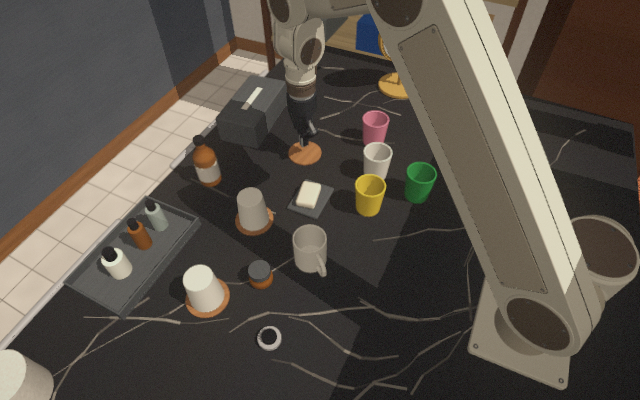

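Both views show the fingertips over the bare coaster (scene (210,255), side (305,145)), and nothing has moved. A 1.5 mm trim, hold, then hand in.

>>> send_rows(moves=[[0,0,0.0015,0],[0,0,0,0],[0,0,0,0],[0,0,0,0],[0,0,0,0],[0,0,0,0],[0,0,0,0],[0,0,0,0],[0,0,0,0],[0,0,0,0],[0,0,0,0],[0,0,0,0],[0,0,0,0],[0,0,0,0],[0,0,0,0],[0,0,0,0],[0,0,0,0],[0,0,0,0],[0,0,0,0],[0,0,0,0]])

```text
clock: 22.4
eef_pos: [0.6414, -0.2724, 0.0303]
tool_rot: [0.879, 0.478, 0.0, 0.0]
ft_force: [-0.3, 0.3, -0.4]
grip_width: 0.0003
```

```bash
python3 d.py .6415 -.2723 .031 && python3 -c "
from h import *
print(order.job_done())"; python3 d.py .6415 -.2723 .031
```

```text
22.4 [ 0.6414 -0.2724  0.0303] tool delta [ 0.0002 -0.     -0.0007] F [-0.28  0.27 -0.43] [-0.4   0.76  0.31  1.12 -0.    1.74]
the job is handed in; nothing more can be done
None
the job is handed in; nothing more can be done
```

The job is done and handed in at 22.4 s; no verdict was reported.

- **Call button:** I pressed it to its stop (tip at 15.8 mm, 22 N) and let it go. The cap measured 21.5 mm high afterwards, so it sprang back.
- **Used tumbler:** I held the fingertips about 25 mm above the middle of the white mouth-up tumbler for about 4 s, within 1 mm of the measured centre.
- **Bare coaster:** I moved to about 24 mm above its middle, within 1 mm of the measured centre, and finished pointing there with no contact force.

The last pictures showed every tumbler, coaster and other object where it had been. I judged this by eye and did not measure it; the pink decoy cup was partly hidden by the arm in one of the two views. The scene, side and wrist cameras agreed on the target positions to about 2–3 mm. One move call was refused for having 21 rows; nothing moved, and I resent it with 20.

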